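Hold the probe arm of a reach gauge out at its set mark

TASK

Ready the bench gauge for a reading over the petri dish: slide the guard off the lock button all the way to its end stop, press the button so that the probe arm is released, then take the arm's upright post and draw the arm out until its pointer stands level with the rider on the rule (within 4 mm). The arm springs back if let go, so finish still holding the post there, at rest; leave the rider, the dish, the beaker, the slide box and the forceps where they are.

Things in the scene. Friction and masses are not known exactly. Their poses are not given: they have to be found in the camera images.
- gauge: The reach gauge, fixed to the bench: light-grey housing 60 mm wide (x) and 230 mm long (y = -130 to +100 mm), top at z = 56 mm. Origin on the bench top; yaw within 0.35 rad of 0, x then away from the robot. The arm extends from the +y end towards +y. Beside it, at x = 34 to 54 mm, an aluminium rule (top z = 43 mm, a black line every 10 mm) runs out to y = 290 mm.
- guard (a joint): Guard slide on top of the housing, m: a bare-metal bridge plate 52 x 48 mm, top at z = 75 mm, with a black upright fin on it. It covers the lock button at the start (0 to 0.01) and slides along the gauge's -y (away from the post) to its end stop at 0.060; there the button lies open. About 1 N of friction; it stays where it is left.
- guard_grip (a point): Middle of the guard's fin, 93 mm above the bench. The fin is 12 mm thick along the gauge's y, 30 mm wide along x, from z = 75 mm (plate top) to z = 107 mm.
- lock_button (a joint): Lock button travel, m: 0 up, 0.006 fully down. Sprung: starts to move at about 1.2 N, fully down at about 4.8 N, rises by itself. Pressed beyond about 3.5 mm it frees the arm.
- button_top (a point): Centre of the top face of the lock button: a round black button 22 mm across, on the housing's centre line at the gauge's y = -20 mm, top 67 mm above the bench when up, standing 9 mm proud of its flat steel ring; pressed straight down. The guard plate hides it until slid away.
- extension (a joint): Extension of the telescoping probe arm along the gauge's +y, m: 0 locked home, at most 0.135. While locked it cannot be drawn out. When the button frees it, a spring pops it out to about 0.018; from there the spring pulls back with 50 N/m (about 2 to 5 N at the marks), so it returns to about 0.018 if let go.
- boom: The telescoping probe arm with its upright steel post, by which it is drawn out. Origin and axes: those of the gauge, shifted along its y by the extension. The post stands on the outer end, 135 mm along y from this origin: 16 mm diameter with a 20 mm cap, from 52 to 116 mm above the bench. Under it a thin probe points down, its tip 20 mm above the bench.
- post_grip (a point): Point on the post's axis, 90 mm above the bench, for gripping.
- pointer_tip (a point): Tip of the arm's thin dark pointer, which reaches over the rule's edge: level along the gauge's y with the post's axis, 34 mm from it towards the gauge's +x, 47.5 mm above the bench. Moves with the arm.
- rider (a joint): Where the rider is set on the rule, m: equal to the extension of the arm at which the pointer stands level with the rider (0.05 to 0.11). Stiff (15 N), not to be moved.
- rider_mark (a point): Tip of the rider's short index line, 44.5 mm above the bench. The rider is a small dark saddle 10 mm long (along the gauge's y) across the rule with a round screw head up to z = 56 mm. Its axes are the gauge's: the arm is right when the pointer tip and this point have the same y in the gauge's frame.
- dish: Petri dish, 62 mm across and 15 mm high, lying on the bench under the arm's path, centred about 215 mm along the gauge's y. Origin under its centre. To be left alone.
- beaker: Glass beaker, 65 mm across, 85 mm high, behind the gauge. Origin under its centre. To be left alone.
- slide_box: Flat hinged slide box, 86 x 98 x 34 mm, to the left, beyond the end of the rule. Origin under its centre. To be left alone.
- forceps: Forceps, 122 mm long and 9 mm high, lying to the right of the gauge, long axis its own y. Origin under its middle. To be left alone.

How it is judged (in metres and radians):
On the way, in this order (a step that is already met when the one before it is completed fails the run):
1. the guard is slid to its end stop (within 3 mm), the arm still locked home (value of joint guard above 0.057 m and value of joint extension below 0.003 m), for 0.2 s.
2. the lock button is pressed past 3 mm and the arm comes free (value of joint lock_button above 0.003 m and value of joint extension above 0.005 m), for 0.05 s.
3. the arm is drawn out by its post to the rider (y of pointer_tip in the frame of rider_mark between -0.004 and 0.004 m and contact force between the fingers and boom above 1 N), for 0.3 s.
At the end, for the whole second after the job is handed in: Pointer level with the rider within 4 mm, fingers still holding the post (over 1 N), arm still (under 5 mm/s), guard within 3 mm of its end stop; rider moved under 3 mm, dish under 10 mm, beaker, slide box and forceps under 15 mm (all of step 3 and velocity of joint extension between -0.005 and 0.005 m/s and value of joint guard above 0.057 m and distance of rider_mark from where it was at the start of the episode below 0.003 m and distance of dish from where it was at the start of the episode below 0.01 m and distance of each of beaker, slide_box, forceps from where it was at the start of the episode below 0.015 m); the arm keeps its last pose, push and grip.
It fails at once if the rider is shifted on the rule by more than 3 mm (distance of rider_mark from where it was at the start of the episode above 0.003 m).
It fails at once if the dish is moved by more than 10 mm (distance of dish from where it was at the start of the episode above 0.01 m).
It fails at once if the beaker is moved by more than 15 mm (distance of beaker from where it was at the start of the episode above 0.015 m).
It fails at once if the slide box is moved by more than 15 mm (distance of slide_box from where it was at the start of the episode above 0.015 m).
It fails at once if the forceps are moved by more than 15 mm (distance of forceps from where it was at the start of the episode above 0.015 m).
It also fails if it takes over 64 s, if anything falls off the work surface, if the arm or the gripper's body presses on something with over 40 N, if the wrist force passes 120 N, or if a joint passes its speed limit or range.

ROBOT

A 7-joint arm with a two-finger parallel gripper is mounted at the origin on a cart in front of the work surface, level with it; the furniture and walls round the work are solid. World frame = base frame: x ahead of the robot, y to its left, z up, the work surface at z = 0. Lengths are in m, angles in degrees, forces in N, time in s.
With the tool pointing down it reaches from about 0.425 to 0.875 m from the base axis. Payload 4.7 kg.
Tool frame: the origin (TCP) lies between the finger pads; the fingertips stand env.finger_overhang ahead of it and the grasp point (between the pads) lies 5 mm behind it (env.finger_overhang is the distance from the TCP to the fingertips, in m); z points along the fingers, y is the line along which they close (so a half turn about z gives the same grasp; the last joint's range is limited). The gripper opens to 87 mm and grips with 3 to 60 N. Pads are 19 mm wide; open, the fingers measure 117 mm over their backs; the gripper's body (75 mm by 190 mm) begins 51 mm behind the grasp point.
Start: joints at [77.985, 18.392, -4.016, 83.108, 1.295, 78.541, -3.26], TCP at [0.144, -0.634, 0.237] pointing down, gripper open.
Joint ranges: [-163.93, 163.93], [-17.29, 119.83], [-79.2, 71.16], [3.27, 140.29], [-89.18, 269.18], [5.43, 117.66], [-154.24, 154.24]. Speed limits (degrees/s): [147.25, 147.25, 180, 180, 180, 180, 180].

INTERFACE

Orientations are given as [roll, pitch, yaw] about the fixed x, y, z axes, in that order (R = Rz(yaw) Ry(pitch) Rx(roll)).
In Python, from cell import telemetry, eyes, env, models gives the robot as it stands. The module is installed in compiled form; this text tells all that it offers.
- The arm moves only by the tool drive_tool, never from a script. Its arguments are lists of equal length, an entry for each row: "angular": the turn, a rotation vector about the tool's x, y, z in rad, a list of three; "delta_pos": the shift along the tool's x, y, z in cm, a list of three; "gripper": the finger opening in cm, from 0 to 8.7. A call has 1 to 20 rows; each row shifts and turns the commanded pose from where the row before left it, along the tool's axes as they then stand; what a row does not reach is not made up. A row lasts 1/10 s, in which the tool goes at most 50 mm and 8.59 degrees, less where a joint would pass 70% of its speed; a pose out of reach is approached as far as the arm can. A call with a gripper value outside its range is refused whole. The fingers move at their own pace and stop on an object; "squeeze" is the grip in N (left out, the last holds). Time passes only in rows, so rows that do not move let the fingers close. It gives the time, the measured TCP pose, the force, the opening and the grip force at its end, in the units of the state.
- telemetry.get_obs(): the state, without advancing time (a new reading comes with each control period).
- eyes.read_camera(name): name is "scene" or "top" or "wrist"; returns a dict with "pixels" (400x640x3 uint8, red, green, blue), "mtx" (3x3 intrinsics, pixels), "D" ([k1, k2, p1, p2, k3] as OpenCV has them; the pictures are not rectified), "origin" and "orientation" of the camera in the world. Camera axes: x right, y down, z forward; pixel columns grow to the right and rows downward; lengths in m; the calibration is good to about 2 mm. A picture is of the moment at which its call begins. There is no depth.
- env.sign_off(): hands the job in; it is judged then, once.
Trained networks look in a picture, given as the dict that the camera call returned (one of the last four; its "shot" number tells which), for a name from the list of things; names that differ only in an ending like _2 or _b are one class to them, and where a whole thing is asked for, a point or a joint stands for the part that bears it (a point fixed in the world has none). Each returns a list of dicts, best first, with "p" (0 to 1); they miss things now and then, are a little off and sometimes report something else, mostly with a low value. They report only what shows in the picture. A call takes as long as a camera call.
- models.search_frame(picture, target): "centre" ([column, row] in pixels, amid what is visible of it).
- models.cut_out(picture, target): "pixels" (400x640 bool, what is visible of it) and "centre" ([column, row] in pixels, amid what is visible of it).
The state is a dict: "time_s": time; "qpos": joint angles; "joint_velocities": joint speeds; "effort": joint torques, N m; "tool_pos": TCP position; "tool_rot": TCP orientation; "force": force on the tool from outside, world axes, zero at the start; "wrist_torque": the same for the moment, N m; "grip_width": finger opening in m; "grasp_force": force on a finger pad.
Only numpy, scipy, OpenCV 4.12 (cv2) and the standard library are available. Lean on these libraries where they do the work, as an engineer would, in place of code of your own. Each camera call takes 0.05 s, during which the arm holds its last target. There are 200 camera calls.

## Working session

There is one attempt and no reset: what is moved stays moved. The work goes in short steps, Python scripts to look and compute and a tool call to move; the robot and the scene stay as the last step left them, time stands still between calls to the robot, and variables do not carry over. Pictures are saved under pics/ and viewed, at most 10 in all, crops included, and the job is handed in when it is done.

Besides the shell and the picture viewer there is one more tool, called after "Emit:" as name(argument=value, ...) on one line, values as JSON. drive_tool: Moves the arm, as the interface text tells. Its arguments: {"type":"object","properties":{"angular":{"type":"array","items":{"type":"array","items":{"type":"number"}}},"delta_pos":{"type":"array","items":{"type":"array","items":{"type":"number"}}},"gripper":{"type":"array","items":{"type":"number"}},"squeeze":{"type":"number"}},"required":["angular","delta_pos","gripper"]}

```bash
mkdir -p pics
cat > h.py <<'E'
import numpy as np, cv2
from scipy.spatial.transform import Rotation as R
from cell import telemetry, eyes, env, models
def rot(o):
    o=np.array(o,float)
    if o.shape==(3,3): return o
    if o.shape==(4,): return R.from_quat(o).as_matrix()
    return R.from_euler('xyz',o,degrees=True).as_matrix()
def ray(p,uv):
    u=cv2.undistortPoints(np.array([[uv]],float),np.array(p['mtx'],float),np.array(p['D'],float))[0,0]
    return np.array(p['origin'],float), rot(p['orientation'])@np.array([u[0],u[1],1])
def atz(p,uv,z):
    o,d=ray(p,uv); return o+d*(z-o[2])/d[2]
def proj(p,X):
    M=rot(p['orientation']); r=cv2.Rodrigues(M.T)[0]; t=-M.T@np.array(p['origin'],float)
    return cv2.projectPoints(np.array(X,float).reshape(-1,1,3),r,t,np.array(p['mtx'],float),np.array(p['D'],float))[0][:,0]
def save(p,n): cv2.imwrite('pics/'+n,np.ascontiguousarray(p['pixels'][:,:,::-1]))
E
python3 - <<'E'
from h import *
print(telemetry.get_obs(), env.finger_overhang)
Z=dict(guard_grip=.093,post_grip=.085,rider_mark=.05,pointer_tip=.0475,dish=.01,guard=.08,boom=.09,gauge=.056,beaker=.05,slide_box=.034,forceps=.008)
for c in('top','scene'):
    p=eyes.read_camera(c); save(p,c+'0.png'); print(c,p['origin'],p['orientation'])
    for t,z in Z.items():
        for d in models.search_frame(p,t)[:2]: print(t,round(d['p'],2),np.round(d['centre'],1),np.round(atz(p,d['centre'],z),4))
E
```

```text
{'time_s': 0.0, 'qpos': array([77.98476476, 18.44055117, -4.01715894, 83.17350402,  1.29450898,
       78.54071393, -3.26244846]), 'joint_velocities': array([-0.0321539 , -0.04156863, -0.04291972, -0.03567127, -0.00724304,
       -0.03331941,  0.02725254]), 'effort': array([ 2.37352006e-04, -4.91281700e+01, -4.03750604e-01, -3.12528634e+01,
       -6.39661867e-02,  4.37075493e-02,  1.71121778e-04]), 'tool_pos': array([ 0.14411926, -0.63329106,  0.23545705]), 'tool_rot': array([-1.79890452e+02,  4.67456768e-03,  1.28239564e+01]), 'force': array([-0.40615469,  0.44592087,  0.74322722]), 'wrist_torque': array([-0.00353743, -0.04948127, -0.07897583]), 'grasp_force': 0.0, 'grip_width': 0.08701748523833772} 0.014
top [0.25637896 0.02427536 1.88544909] [-1.67403064e+02 -7.12946297e-02 -9.02419006e+01]
guard_grip 0.52 [330.9 227.7] [ 0.5431 -0.0315  0.093 ]
pointer_tip 0.59 [293.8 218.2] [0.5865 0.1043 0.0475]
dish 0.77 [268.1 212.1] [0.6171 0.2037 0.01  ]
guard 0.59 [334.5 224.3] [ 0.5576 -0.0451  0.08  ]
gauge 0.61 [317.7 221.8] [0.5712 0.0158 0.056 ]
beaker 0.8 [323.6 161.1] [ 0.8059 -0.0078  0.05  ]
beaker 0.16 [293.3 216. ] [0.5944 0.1061 0.05  ]
slide_box 0.81 [213.8 235.2] [0.5254 0.403  0.034 ]
scene [-0.29155193  0.45690858  0.80879398] [-1.24743077e+02 -4.50240625e-02 -1.16800671e+02]
guard_grip 0.8 [327.3 215.8] [ 0.5294 -0.0143  0.093 ]
guard_grip 0.63 [271.6 223.4] [0.5658 0.1304 0.093 ]
post_grip 0.55 [271.8 222.9] [0.5771 0.1254 0.085 ]
pointer_tip 0.64 [273.8 225.8] [0.6078 0.1084 0.0475]
pointer_tip 0.5 [241.5 243.9] [0.5759 0.2132 0.0475]
dish 0.71 [240.  244.7] [0.6173 0.206  0.01  ]
guard 0.86 [332.3 218.5] [ 0.5278 -0.0291  0.08  ]
boom 0.63 [275.1 225.5] [0.5572 0.1243 0.09  ]
gauge 0.72 [271.  228.5] [0.5904 0.1236 0.056 ]
gauge 0.57 [315.6 224. ] [0.5538 0.0075 0.056 ]
beaker 0.78 [288.2 182. ] [ 0.7877 -0.0177  0.05  ]
slide_box 0.91 [171.1 286.4] [0.5207 0.4103 0.034 ]
```

Run:
```python
import cv2,numpy as np
a=cv2.imread('pics/top0.png')[150:290,190:430]; b=cv2.imread('pics/scene0.png')[150:310,150:410]
a=cv2.resize(a,(780,455),interpolation=cv2.INTER_CUBIC); cv2.imwrite('pics/a.png',a)
b=cv2.resize(b,(780,480),interpolation=cv2.INTER_CUBIC);cv2.imwrite('pics/b.png',b)
```

```text
(no output)
```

View pics/a.png

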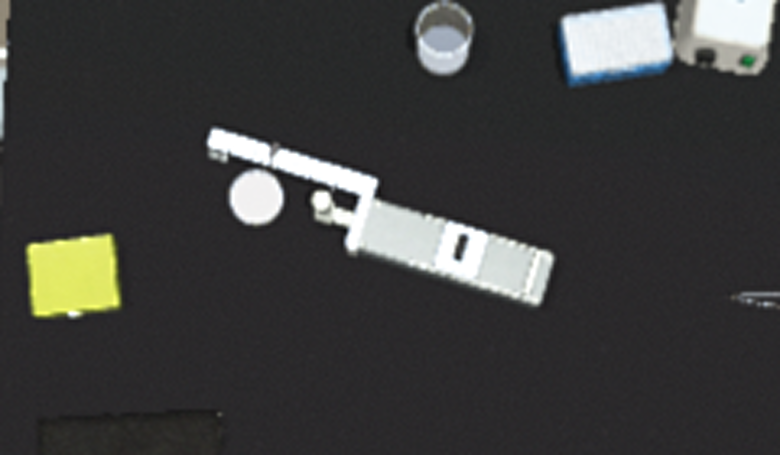

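View pics/b.png

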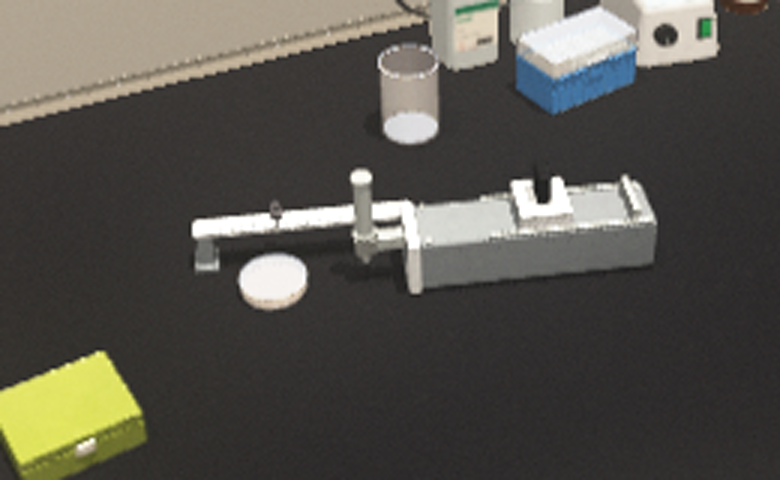

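The top view shows the gauge with its +y to the left and upward, so yaw is about -17°. The fin is near (332,226) and the post cap near (289,212) in full-picture pixels. The rider is on the rule near (274,197), with the dish below it.

```bash
cat >> h.py <<'E'
from scipy.optimize import least_squares
def fit(obs,x0):  # obs: list of (cam,uv,fn(x)->local xyz); x=[X,Y,yaw,extras]
    def w(x,l): c,s=np.cos(x[2]),np.sin(x[2]); return [x[0]+c*l[0]-s*l[1],x[1]+s*l[0]+c*l[1],l[2]]
    f=lambda x: np.concatenate([proj(p,[w(x,g(x))])[0]-uv for p,uv,g in obs])
    r=least_squares(f,x0,loss='soft_l1'); return r.x,f(r.x).reshape(-1,2)
E
python3 - <<'E'
from h import *
p=eyes.read_camera('top'); q=eyes.read_camera('scene'); w=eyes.read_camera('wrist')
A=lambda u,v:np.array([190+u/3.25,150+v/3.25]); B=lambda u,v:np.array([150+u/3,150+v/3])
L=lambda *a:(lambda x:a)
obs=[(p,A(540,305),L(-.03,-.13,.056)),(p,A(553,253),L(.03,-.13,.056)),(p,A(209,138),L(.044,.29,.043)),
(p,A(321,197),L(0,.135,.116)),(p,A(462,246),lambda x:(0,x[3],.107)),
(q,B(361,175),L(0,.135,.116)),(q,B(193,228),L(.034,.29,.043)),(q,B(657,193),L(.03,-.13,.056)),(q,B(543,168),lambda x:(0,x[3],.107)),
(p,A(274,152),lambda x:(.044,.135+x[4],.056)),(q,B(277,204),lambda x:(.044,.135+x[4],.056))]
x,r=fit(obs,[.55,0,-.29,-.02,.08]); print(x,np.round(r,1))
o=telemetry.get_obs(); T=R.from_euler('xyz',o['tool_rot'],degrees=True).as_matrix()
print('wrist cam in tool',T.T@(np.array(w['origin'])-o['tool_pos']), np.round(T.T@rot(w['orientation']),2), w['mtx'])
E
```

```text
[ 0.55691695 -0.00954157 -0.32545685 -0.02744882  0.07696882] [[-0.3  0.5]
 [ 0.6  1.1]
 [ 0.7 -1.3]
 [ 0.3  0.5]
 [-0.  -0. ]
 [-0.  -0.3]
 [-0.   1. ]
 [-4.8 -3.1]
 [-0.  -0.3]
 [-0.  -0. ]
 [ 0.1  0.6]]
wrist cam in tool [ 6.55484292e-02 -7.94607806e-05 -1.47960782e-01] [[ 0.   -0.97 -0.24]
 [ 1.    0.    0.  ]
 [-0.   -0.24  0.97]] [[283.76405046   0.         321.29066785]
 [  0.         283.76405046 199.55394508]
 [  0.           0.           1.        ]]
```

Emit:
drive_tool(angular=[[0, 0, 0], [0, 0, 0], [0, 0, 0], [0, 0, 0], [0, 0, 0], [0, 0, 0], [0, 0, 0], [0, 0, 0], [0, 0, 0], [0, 0, 0], [0, 0, 0], [0, 0, 0], [0, 0, 0], [0, 0, 0], [0, 0, 0], [0, 0, 0], [0, 0, 0.135], [0, 0, 0.135], [0, 0, 0.135], [0, 0, 0.135]], delta_pos=[[3.3, -3.1, 0], [3.3, -3.1, 0], [3.3, -3.1, 0], [3.3, -3.1, 0], [3.3, -3.1, 0], [3.3, -3.1, 0], [3.3, -3.1, 0], [3.3, -3.1, 0], [3.3, -3.1, 0], [3.3, -3.1, 0], [3.3, -3.1, 0], [3.3, -3.1, 0], [3.3, -3.1, 0], [3.3, -3.1, 0], [3.3, -3.1, 0], [3.3, -3.1, 0], [0, 0, 0], [0, 0, 0], [0, 0, 0], [0, 0, 0]], gripper=[6, 6, 6, 6, 6, 6, 6, 6, 6, 6, 6, 6, 6, 6, 6, 6, 6, 6, 6, 6], squeeze=20)

```text
time_s: 3.35
tool_pos: [0.549, -0.0329, 0.2365]
tool_rot: [180.0, -0.0, -18.4]
force: [-1.0, 0.4, 1.3]
grip_width: 0.0601
grasp_force: 0.0
```

Emit:
drive_tool(angular=[[0, 0, 0], [0, 0, 0]], delta_pos=[[0, 0, 0], [0, 0, 0]], gripper=[6, 6])

```text
time_s: 3.55
tool_pos: [0.549, -0.033, 0.2366]
tool_rot: [180.0, -0.0, -17.9]
force: [-0.5, 0.3, -0.2]
grip_width: 0.0599
grasp_force: 0.0
```

Run:
```python
from h import *
p=eyes.read_camera('wrist'); save(p,'w1.png')
for t,z in dict(guard_grip=.093,post_grip=.09,rider_mark=.05,rider=.05,pointer_tip=.0475,dish=.01).items():
    for d in models.search_frame(p,t)[:1]: print(t,round(d['p'],2),np.round(d['centre'],1),np.round(atz(p,d['centre'],z),4))
```

```text
guard_grip 0.84 [322.1 186. ] [ 0.556  -0.0361  0.093 ]
post_grip 0.81 [182.  191.2] [0.5961 0.1081 0.09  ]
rider_mark 0.54 [117.3 145.5] [0.6682 0.1804 0.05  ]
rider 0.76 [123.5 141.9] [0.6696 0.1714 0.05  ]
pointer_tip 0.55 [179.5 187.9] [0.5987 0.1326 0.0475]
dish 0.98 [137.9 179.5] [0.6254 0.2025 0.01  ]
```

View pics/w1.png

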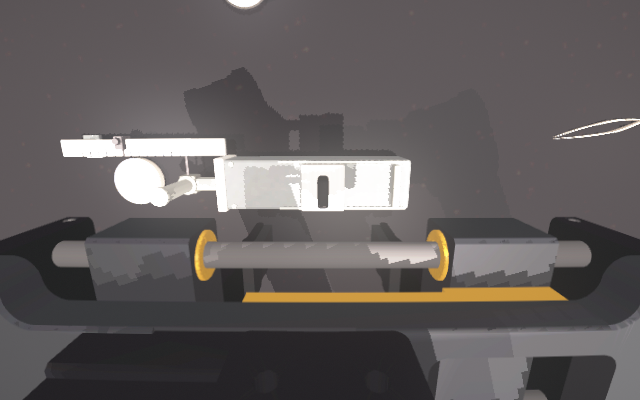

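The wrist view shows the gauge nearly square to the image. The fin is at column 322, the housing ends at columns 217 and 408, the post cap is near (159,196), the rider near (118,142) and the pointer line at column 187.

Run:
```python
from h import *
p=eyes.read_camera('wrist')
L=lambda *a:(lambda x:a)
U=np.array
obs=[(p,U([408.5,159]),L(.03,-.13,.056)),(p,U([407,209.5]),L(-.03,-.13,.056)),(p,U([62,148]),L(.044,.29,.043)),
(p,U([187,160]),L(.034,.135,.0475)),(p,U([159.5,196]),L(0,.135,.116)),
(p,U([322.5,192]),lambda x:(0,x[3],.093)),(p,U([118,142]),lambda x:(.044,.135+x[4],.053))]
x,r=fit(obs,[.55,0,-.31,-.02,.08]); print(x,np.round(r,1))
c,s=np.cos(x[2]),np.sin(x[2])
for y in(x[3],-.02,.135+x[4]): print(x[0]-s*y,x[1]+c*y)
o=telemetry.get_obs()
T=R.from_euler('xyz',o['tool_rot'],degrees=True).as_matrix()
f=U([x[0]-s*x[3],x[1]+c*x[3],.09]); print('tool move cm',T.T@(f-o['tool_pos'])*100,'yaw',np.degrees(x[2]),o['tool_rot'])
im=cv2.resize(p['pixels'][110:230,50:240,::-1],None,fx=4,fy=4,interpolation=cv2.INTER_CUBIC); cv2.imwrite('pics/c.png',im)
```

```text
[ 0.55809998 -0.00997325 -0.31564226 -0.02603927  0.07733111] [[ 3.8  0.5]
 [ 1.5 -0. ]
 [-0.5 -0.5]
 [-0.5 -4.5]
 [-1.2  0.8]
 [ 0.  -0.3]
 [ 0.   5.6]]
0.5500166864468101 -0.03472610081651954
0.5518914385738929 -0.028985189976976168
0.6240133051012813 0.19186811608618776
tool move cm [ 0.14924139  0.12675415 14.65312224] yaw -18.08496948698093 [ 1.79994352e+02 -3.03527867e-03 -1.80904835e+01]
```

View pics/c.png

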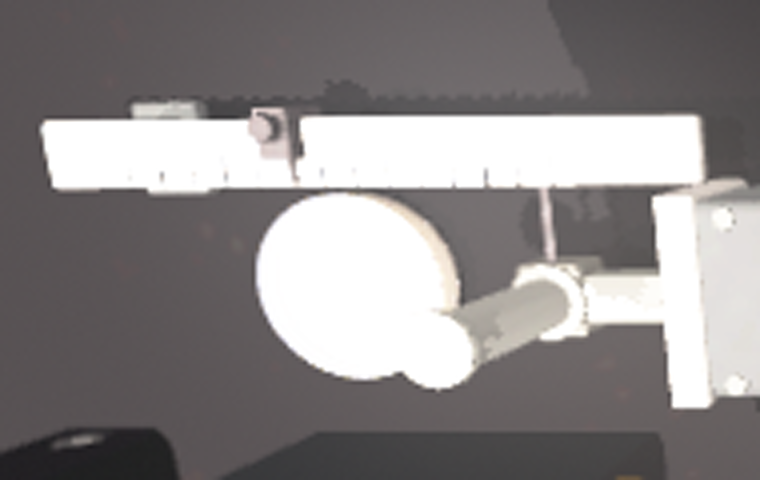

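Emit:
drive_tool(angular=[[0, 0, 0], [0, 0, 0], [0, 0, 0], [0, 0, 0], [0, 0, 0], [0, 0, 0], [0, 0, 0], [0, 0, 0], [0, 0, 0], [0, 0, 0], [0, 0, 0], [0, 0, 0], [0, 0, 0]], delta_pos=[[0.15, 0.13, 2], [0, 0, 3], [0, 0, 3], [0, 0, 3], [0, 0, 2], [0, 0, 1], [0, 0, 0], [0, 0, 0], [0, 0, 0], [0, 0, 0], [0, 0, 0], [0, 0, 0], [0, 0, 0]], gripper=[6, 6, 6, 6, 6, 6, 6, 0, 0, 0, 0, 0, 0], squeeze=15)

```text
time_s: 5.25
tool_pos: [0.5501, -0.0347, 0.0967]
tool_rot: [180.0, -0.0, -18.1]
force: [-0.4, 0.2, 0.3]
grip_width: 0.0199
grasp_force: 0.0
```

Emit:
drive_tool(angular=[[0, 0, 0], [0, 0, 0], [0, 0, 0], [0, 0, 0]], delta_pos=[[0, 0, 0], [0, 0, 0], [0, 0, 0], [0, 0, 0]], gripper=[0, 0, 0, 0])

```text
time_s: 5.65
tool_pos: [0.55, -0.0347, 0.0966]
tool_rot: [180.0, -0.0, -18.1]
force: [-1.1, -1.1, 0.9]
grip_width: 0.0118
grasp_force: 15.0
```

Emit:
drive_tool(angular=[[0, 0, 0], [0, 0, 0], [0, 0, 0], [0, 0, 0], [0, 0, 0], [0, 0, 0], [0, 0, 0], [0, 0, 0]], delta_pos=[[0, 0.8, 0], [0, 0.8, 0], [0, 0.8, 0], [0, 0.8, 0], [0, 0.8, 0], [0, 0.8, 0], [0, 0.2, 0], [0, 0, 0]], gripper=[0, 0, 0, 0, 0, 0, 0, 0])

```text
time_s: 6.45
tool_pos: [0.5343, -0.0835, 0.0966]
tool_rot: [179.9, -0.0, -18.2]
force: [1.6, -1.7, 0.7]
grip_width: 0.012
grasp_force: 15.0
```

Emit:
drive_tool(angular=[[0, 0, 0], [0, 0, 0], [0, 0, 0]], delta_pos=[[0, 0.3, 0], [0, 0.2, 0], [0, 0, 0]], gripper=[0, 0, 0])

```text
time_s: 6.75
tool_pos: [0.5336, -0.0856, 0.0966]
tool_rot: [-179.9, -0.0, -18.1]
force: [3.6, 3.1, -1.7]
grip_width: 0.0123
grasp_force: 15.0
```

Emit:
drive_tool(angular=[[0, 0, 0], [0, 0, 0], [0, 0, 0]], delta_pos=[[0, 0.2, 0], [0, 0.1, 0], [0, 0, 0]], gripper=[0, 0, 0])

```text
time_s: 7.05
tool_pos: [0.5335, -0.0858, 0.0966]
tool_rot: [-179.7, -0.1, -18.0]
force: [6.3, 8.0, -3.5]
grip_width: 0.0119
grasp_force: 15.0
```

Emit:
drive_tool(angular=[[0, 0, 0], [0, 0, 0], [0, 0, 0], [0, 0, 0], [0, 0, 0], [0, 0, 0], [0, 0, 0], [0, 0, 0], [0, 0, 0], [0, 0, 0], [0, 0, 0], [0, 0, 0], [0, 0, 0], [0, 0, 0], [0, 0, 0]], delta_pos=[[0, -0.5, 0], [0, 0, 0], [0, 0, 0], [0, 0, 0], [0, 0, 0], [0, 0, -2.5], [0, 0, -2.5], [0, -3, 0], [0, -2.9, 0], [0, 0, 0], [0, 0, 0], [0, 0, 0], [0, 0, 0], [0, 0, 0], [0, 0, 0]], gripper=[0, 5, 5, 5, 5, 5, 5, 5, 5, 0, 0, 0, 0, 0, 0])

```text
time_s: 8.55
tool_pos: [0.5517, -0.0297, 0.1465]
tool_rot: [180.0, 0.0, -18.2]
force: [0.4, -0.4, 0.4]
grip_width: 0.0102
grasp_force: 0.0
```

Run:
```python
from h import *
o=telemetry.get_obs(); print(o['tool_pos'],o['tool_rot'],o['grip_width'],o['force'])
p=eyes.read_camera('wrist'); save(p,'w2.png')
for t,z in dict(guard_grip=.093,button_top=.067,rider_mark=.0445,rider=.05,pointer_tip=.0475).items():
    for d in models.search_frame(p,t)[:1]: print(t,round(d['p'],2),np.round(d['centre'],1),np.round(atz(p,d['centre'],z),4))
```

```text
[ 0.5517482 -0.0296801  0.1464775] [ 1.79980799e+02  2.31013595e-03 -1.81758725e+01] 0.010190958915065858 [ 0.42518565 -0.38755631  0.36210969]
guard_grip 0.94 [392.7 197.8] [ 0.5513 -0.0845  0.093 ]
button_top 0.59 [320.6 208.2] [ 0.5534 -0.0296  0.067 ]
rider_mark 0.67 [ 54.1 151.3] [0.6712 0.1815 0.0445]
rider 0.7 [ 56.9 149.7] [0.6703 0.1733 0.05  ]
pointer_tip 0.66 [137.  210.1] [0.5987 0.1323 0.0475]
```

View pics/w2.png

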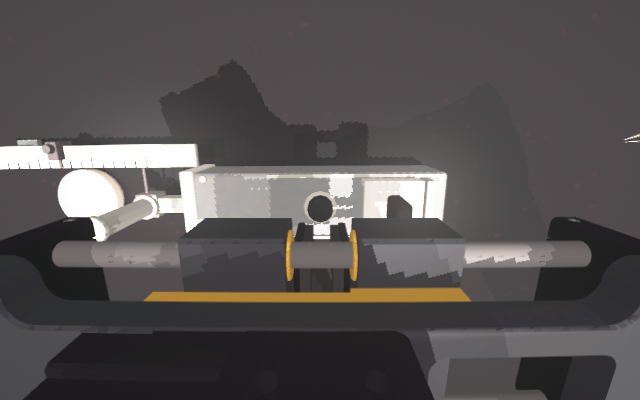

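The button is clear at (320,208), directly under the tool, and the guard sits at its end block. Pressing now.

Emit:
drive_tool(angular=[[0, 0, 0], [0, 0, 0], [0, 0, 0], [0, 0, 0], [0, 0, 0], [0, 0, 0]], delta_pos=[[0, 0, 2.5], [0, 0, 2.5], [0, 0, 1.2], [0, 0, 0.2], [0, 0, 0], [0, 0, 0]], gripper=[0, 0, 0, 0, 0, 0])

```text
time_s: 9.45
tool_pos: [0.5528, -0.029, 0.0837]
tool_rot: [-180.0, -0.1, -18.1]
force: [0.7, -0.4, 0.5]
grip_width: 0.0007
grasp_force: 0.0
```

Emit:
drive_tool(angular=[[0, 0, 0], [0, 0, 0], [0, 0, 0], [0, 0, 0], [0, 0, 0], [0, 0, 0]], delta_pos=[[0, 0, 0.2], [0, 0, 0.2], [0, 0, 0.2], [0, 0, 0.1], [0, 0, 0], [0, 0, 0]], gripper=[0, 0, 0, 0, 0, 0])

```text
time_s: 10.05
tool_pos: [0.5527, -0.029, 0.0761]
tool_rot: [-180.0, -0.1, -18.1]
force: [2.6, 0.6, 5.0]
grip_width: 0.0002
grasp_force: 2.1
```

Emit:
drive_tool(angular=[[0, 0, 0], [0, 0, 0], [0, 0, 0], [0, 0, 0]], delta_pos=[[0, 0, 0.2], [0, 0, 0], [0, 0, 0], [0, 0, 0]], gripper=[0, 0, 0, 0])

```text
time_s: 10.45
tool_pos: [0.5529, -0.0291, 0.0753]
tool_rot: [180.0, -0.1, -18.1]
force: [-1.0, -0.4, 12.1]
grip_width: 0.0005
grasp_force: 6.4
```

Run:
```python
from h import *
o=telemetry.get_obs(); print(o['tool_pos'],o['force'])
p=eyes.read_camera('top')
for d in models.search_frame(p,'pointer_tip')[:1]: print(round(d['p'],2),np.round(d['centre'],1),np.round(atz(p,d['centre'],.0475),4))
p=eyes.read_camera('scene')
for d in models.search_frame(p,'post_grip')[:2]: print(round(d['p'],2),np.round(d['centre'],1),np.round(atz(p,d['centre'],.085),4))
```

```text
[ 0.55289191 -0.02906303  0.07529133] [-1.04918081 -0.35233324 12.08392569]
0.46 [290.1 216.5] [0.593  0.1181 0.0475]
0.54 [267.1 227.4] [0.5651 0.1437 0.085 ]
```

Emit:
drive_tool(angular=[[0, 0, 0], [0, 0, 0], [0, 0, 0], [0, 0, 0], [0, 0, 0], [0, 0, 0], [0, 0, 0], [0, 0, 0], [0, 0, 0], [0, 0, 0], [0, 0, 0]], delta_pos=[[0, 0, -3], [0, 0, -4], [0, 0, -3.5], [0, -3, 0], [0, -3, 0], [0, -3, 0], [0, -3, 0], [0, -3, 0], [0, -2.3, 0], [0, 0, 0], [0, 0, 0]], gripper=[0, 6, 6, 6, 6, 6, 6, 6, 6, 6, 6])

```text
time_s: 11.75
tool_pos: [0.6046, 0.1353, 0.1773]
tool_rot: [179.9, 0.1, -18.0]
force: [0.6, -0.9, -0.5]
grip_width: 0.0593
grasp_force: 0.0
```

Run:
```python
from h import *
o=telemetry.get_obs(); print(o['tool_pos'],o['tool_rot'],o['grip_width'],o['force'])
p=eyes.read_camera('wrist'); save(p,'w3.png')
for t,z in dict(post_grip=.09,boom=.09,rider_mark=.0445,rider=.05,pointer_tip=.0475).items():
    for d in models.search_frame(p,t)[:1]: print(t,round(d['p'],2),np.round(d['centre'],1),np.round(atz(p,d['centre'],z),4))
```

```text
[0.60458548 0.13529772 0.17726654] [ 1.79895546e+02  1.43517085e-01 -1.80485586e+01] 0.05934993272347009 [ 0.58710023 -0.93651923 -0.46339391]
post_grip 0.71 [259.9 191.1] [0.6342 0.1803 0.09  ]
boom 0.94 [332.6 196.6] [0.6105 0.1231 0.09  ]
rider 0.52 [259.6 145.4] [0.6704 0.1756 0.05  ]
pointer_tip 0.79 [330.3 199.2] [0.5983 0.1276 0.0475]
```

View pics/w3.png

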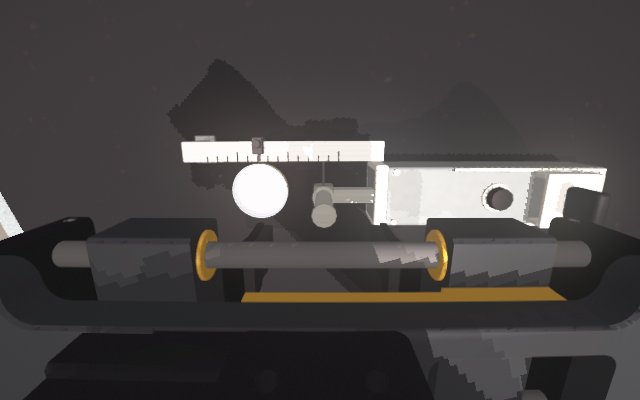

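The wrist view shows the post cap at (323,216), the pointer line at column 323 and the rider at about column 258.5, with its index near row 157. The post lies between the open fingers.

Run:
```python
from h import *
p=eyes.read_camera('wrist'); o=telemetry.get_obs(); T=R.from_euler('xyz',o['tool_rot'],degrees=True).as_matrix()
for n,uv,z in(('cap',(323.5,216),.116),('ptr',(323,165),.0475),('idx',(259,158),.0445),('head',(258,142),.056)): 
  X=atz(p,uv,z); print(n,X,(T.T@(X-o['tool_pos']))*100)
im=cv2.resize(p['pixels'][130:220,230:350,::-1],None,fx=6,fy=6,interpolation=cv2.INTER_CUBIC); cv2.imwrite('pics/d.png',im)
```

```text
cap [0.60512076 0.13242182 0.116     ] [0.00854736 0.19668574 6.25542661]
ptr [0.63468341 0.12264931 0.0475    ] [ 3.12083564  0.19761323 13.10602389]
idx [0.66073929 0.18071585 0.0445    ] [ 3.78281198 -6.13250541 13.40218139]
head [0.67526027 0.17349432 0.056     ] [ 5.38802231 -5.89919413 12.25263443]
```

View pics/d.png

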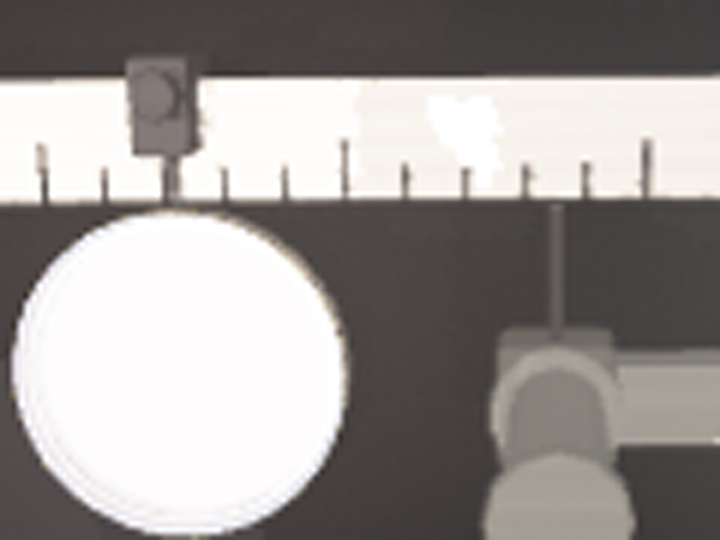

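Emit:
drive_tool(angular=[[0, 0, 0], [0, 0, 0], [0, 0, 0], [0, 0, 0], [0, 0, 0], [0, 0, 0], [0, 0, 0], [0, 0, 0], [0, 0, 0], [0, 0, 0], [0, 0, 0], [0, 0, 0], [0, 0, 0], [0, 0, 0], [0, 0, 0]], delta_pos=[[0, 0.2, 2], [0, 0, 2.5], [0, 0, 2.5], [0, 0, 1.5], [0, 0, 0.4], [0, 0, 0], [0, 0, 0], [0, 0, 0], [0, 0, 0], [0, 0, 0], [0, 0, 0], [0, 0, 0], [0, 0, 0], [0, 0, 0], [0, 0, 0]], gripper=[6, 6, 6, 6, 6, 0, 0, 0, 0, 0, 0, 0, 0, 0, 0], squeeze=25)

```text
time_s: 13.6
tool_pos: [0.6052, 0.1336, 0.0897]
tool_rot: [-180.0, -0.0, -18.1]
force: [0.1, -0.4, 2.1]
grip_width: 0.0183
grasp_force: 25.0
```

Emit:
drive_tool(angular=[[0, 0, 0], [0, 0, 0], [0, 0, 0], [0, 0, 0], [0, 0, 0], [0, 0, 0], [0, 0, 0], [0, 0, 0], [0, 0, 0], [0, 0, 0]], delta_pos=[[0, -0.5, 0], [0, -1, 0], [0, -1, 0], [0, -1, 0], [0, -1, 0], [0, -1, 0], [0, -0.5, 0], [0, 0, 0], [0, 0, 0], [0, 0, 0]], gripper=[0, 0, 0, 0, 0, 0, 0, 0, 0, 0])

```text
time_s: 14.6
tool_pos: [0.6236, 0.1906, 0.0897]
tool_rot: [180.0, 0.0, -18.1]
force: [-2.5, -2.5, 5.6]
grip_width: 0.0176
grasp_force: 25.0
```

Run:
```python
from h import *
o=telemetry.get_obs(); print(o['tool_pos'],o['tool_rot'],o['grip_width'],o['grasp_force'],o['force'])
p=eyes.read_camera('wrist'); save(p,'w4.png')
for t,z in dict(rider_mark=.0445,rider=.05,pointer_tip=.0475).items():
    for d in models.search_frame(p,t)[:1]: print(t,round(d['p'],2),np.round(d['centre'],1),np.round(atz(p,d['centre'],z),4))
im=cv2.resize(p['pixels'][100:230,220:420,::-1],None,fx=4,fy=4,interpolation=cv2.INTER_CUBIC); cv2.imwrite('pics/e.png',im)
```

```text
[0.62363327 0.19062938 0.08966472] [ 1.79967020e+02  1.46052493e-02 -1.81161594e+01] 0.017648420679908267 25.000193417072296 [-2.45765209 -2.47433477  5.57716548]
rider_mark 0.89 [316.6 153.4] [0.6717 0.1783 0.0445]
rider 0.76 [318. 153.] [0.672  0.1771 0.05  ]
pointer_tip 0.7 [331.9 220.2] [0.6244 0.1826 0.0475]
```

View pics/e.png

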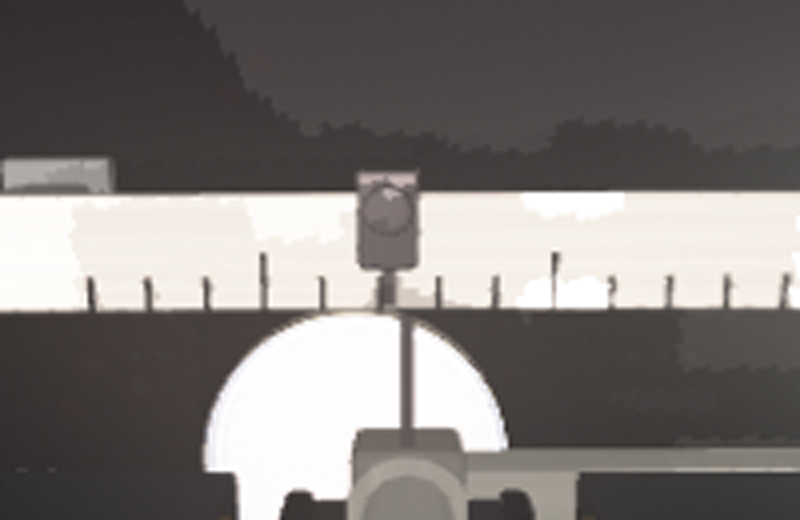

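The pointer is at crop column 406 and the rider and index at about 389. At 58 px per 10 mm, about 3 mm remains.

Emit:
drive_tool(angular=[[0, 0, 0], [0, 0, 0], [0, 0, 0], [0, 0, 0], [0, 0, 0], [0, 0, 0], [0, 0, 0], [0, 0, 0]], delta_pos=[[0, -0.15, 0], [0, -0.15, 0], [0, 0, 0], [0, 0, 0], [0, 0, 0], [0, 0, 0], [0, 0, 0], [0, 0, 0]], gripper=[0, 0, 0, 0, 0, 0, 0, 0])

```text
time_s: 15.6
tool_pos: [0.6245, 0.1933, 0.0896]
tool_rot: [180.0, 0.0, -18.1]
force: [-2.4, -1.5, 5.4]
grip_width: 0.0181
grasp_force: 25.0
```

Run:
```python
from h import *
o=telemetry.get_obs(); print(o['tool_pos'],o['grip_width'],o['grasp_force'],o['force'])
p=eyes.read_camera('wrist')
im=cv2.resize(p['pixels'][130:220,270:380,::-1],None,fx=6,fy=6,interpolation=cv2.INTER_CUBIC); cv2.imwrite('pics/f.png',im)
```

```text
[0.62445323 0.19329299 0.08962717] 0.018133748983617696 25.000290423631668 [-2.39300117 -1.49245645  5.43844145]
```

View pics/f.png

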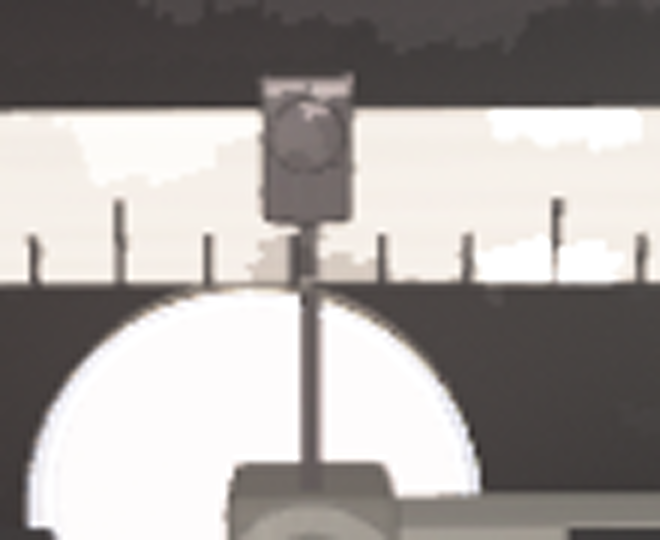

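The pointer (crop column 311) is now in line with the index line (308), and the arm is at rest in the grip.

```bash
python3 -c "
from h import *
print(telemetry.get_obs()['joint_velocities']); print(env.sign_off())"
```

```text
[-0.00300755  0.007464    0.07494584  0.05772272 -0.00828816  0.04952413
  0.00808362]
the job is handed in; nothing more can be done
None
```

The job is handed in: the guard is at its end stop, the button was pressed and the arm came free, and the gripper holds the post at 25 N with the pointer level with the rider, about 0.3 mm off in the last picture; no verdict was returned.

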